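# Pack and clamp shut a fossil transit case

## Robot

A 7-joint arm with a two-finger parallel gripper is mounted at the origin on the work surface. World frame = base frame: x ahead of the robot, y to its left, z up, the work surface at z = 0. Lengths are in m, angles in degrees, forces in N, time in s.
With the tool pointing down it reaches from about 0.4 to 0.85 m from the base axis. Payload 10.4 kg.
Tool frame: the origin (TCP) lies at the very end of the fingers, on their centre line; the grasp point (between the pads) lies 19 mm behind it; z points along the fingers, y is the line along which they close (so a half turn about z gives the same grasp; the last joint's range is limited). The gripper opens to 85 mm and grips with 20 to 120 N. Pads are 22 mm wide; open, the fingers measure 114 mm over their backs; the gripper's body (76 mm by 85 mm) begins 54 mm behind the grasp point. The pads swing forward as they close: fully open they stand 13 mm farther back than shut.
Start: joints at [-68.56, 19.034, -3.707, 83.658, 1.238, 77.344, -5.071], TCP at [0.242, 0.576, 0.231] pointing down, gripper open.
Joint ranges: [-148.97, 148.97], [-28.65, 121.19], [-84.17, 76.75], [9.2, 138.47], [-72.65, 252.65], [3.7, 117.97], [-149.18, 149.18]. Speed limits (degrees/s): [127.2, 127.2, 159.86, 159.86, 180, 180, 180].

## Interface

Orientations are given as [roll, pitch, yaw] about the fixed x, y, z axes, in that order (R = Rz(yaw) Ry(pitch) Rx(roll)).
In Python, from rig import goto, movel, move_j, gripper_open, grasp, pause, solve_ik, sense, camera, calibration, PlanningError, sign_off, trace gives the robot as it stands. The module is installed in compiled form; this text tells all that it offers. Calls block until the motion is done:
- goto(position, orientation): joint-space move of the TCP to a pose.
- movel(position, orientation=None, vel=0.15, guard=None): straight line of the TCP; orientation=None keeps the orientation; vel is the mean speed in m/s. With guard (N) it stops when the force on the tool has changed by that much, and returns True; else False.
- move_j(angles): joint-space move.
- gripper_open() and grasp(): open the fingers fully, or close them until they stop; the grip force is fixed at half the most.
- pause(seconds).
- solve_ik(position, orientation): joint angles nearest the present ones, or None.
- sense(): the state.
- camera(name): name is "side" or "top"; returns (picture, depth): 480x640x3 uint8, red, green, blue; 480x640 float32, m along the optical axis (not along the pixel's ray), 0 where there is no reading.
- calibration(name): a dict with "mtx" (3x3 intrinsics, pixels), "k1" (the pictures are not rectified: a ray, as slopes to the right and down, at radius r is drawn at 1 + k1 r^2 times it, then the intrinsics apply), "position" and "rotation" of the camera in the world. Camera axes: x right, y down, z forward; pixel columns grow to the right and rows downward; lengths in m; the calibration is good to about 2 mm. A picture is of the moment at which its call begins. calibration takes no time and is no camera call.
A pose or a line that the arm cannot do raises PlanningError and nothing moves.
- sign_off(): hands the job in; it is judged then, once.
Trained networks look in the newest picture that a camera, given by its name, has taken for a name from the list of things; names that differ only in an ending like _2 or _b are one class to them, and where a whole thing is asked for, a point or a joint stands for the part that bears it (a point fixed in the world has none). Each returns a list of dicts, best first, with "score" (0 to 1); they miss things now and then, are a little off and sometimes report something else, mostly with a low value. They report only what shows in the picture. A call takes as long as a camera call. They do not tell look-alikes from the thing itself.
- trace(camera, target): "pixels" (480x640 bool, what is visible of it) and "extent" ([centre column, centre row, width, height] in pixels, round what is visible of it).
The state is a dict: "time_s": time; "q": joint angles; "qd": joint speeds; "joint_torque": joint torques, N m; "tool_pos": TCP position; "tool_rot": TCP orientation; "wrist_force": force on the tool from outside, world axes, zero at the start; "wrist_torque": the same for the moment, N m; "gripper_width": finger opening in m; "grip_force": force on a finger pad.
Only numpy, scipy, OpenCV 4.12 (cv2) and the standard library are available. Lean on these libraries where they do the work, as an engineer would, in place of code of your own. Each camera call takes 0.05 s, during which the arm holds its last target. There are 200 camera calls.

## Task

Pack the plywood transit case for shipping: lay every small dog-bone-shaped toe bone that is out on the table flat in the case's large compartment, pour all the small disc vertebrae from the steel cup into its small compartment, and stand the empty cup back upright on its cork coaster. Once everything is loaded, put the lid on so that it drops fully home in the case's mouth, then swing both clamps down flat onto the lid. Do not knock over the glue bottle or the glass jar.

Things in the scene. Friction and masses are not known exactly. Their poses are not given: they have to be found in the camera images.
- case: open plywood case fixed to the table, outer 162 (x) by 298 (y) by 60 mm high, walls and floor 6 mm; origin at the centre of its underside, z up; yaw varies a little. A divider (top at 50 mm) parts a large compartment (-y side) from a small one (+y side). Clamps stand on 20 by 40 mm lugs (top at 73 mm) at the middle of its front (-x) and rear (+x) sides
- bone_bay (a point): centre of the floor of the large compartment (inner 150 mm in x, 190 mm in y, walls 54 mm high above this floor); axes as the case
- small_bay (a point): centre of the floor of the small compartment (inner 150 mm in x, 90 mm in y); axes as the case
- mouth (a point): centre of the case's mouth, at rim height, 60 mm above the table; axes as the case
- lid: loose plywood lid, 0.3 kg, flat on the table at the robot's right: plate 156 (x) by 292 (y) by 8 mm; under it a 5 mm locating board 142 by 278 mm that drops into the mouth with 4 mm play all round. Origin: centre of the board's underside, z up. Either way round fits. Home: its y along the case's y, origin 5 mm below mouth, plate on the rim, plate top 8 mm above it
- lid_handle (a point): centre of the lid's black bar handle, 28 mm above the lid's origin: the bar is 18 mm (x) by 70 mm (y), 30 mm tall (13 to 43 mm above the lid's origin), solid, pinched across its 18 mm
- clamp_front (a joint): hinge of the front (-x side) clamp arm, rad: 0 = arm straight up, negative = leaning outward (starts at -0.3 to -0.1), 1.57 = arm level, its rubber pad on a seated lid (without lid it stops at 1.75). Friction of 0.1 N m keeps it where it is left; close it by pushing its outer face over, then down, with the fingertips (2 to 4 N)
- clamp_rear (a joint): hinge of the rear (+x side) clamp arm, rad: 0 = arm straight up, negative = leaning outward (starts at -0.3 to -0.1), 1.57 = arm level, its rubber pad on a seated lid (without lid it stops at 1.75). Friction of 0.1 N m keeps it where it is left; close it by pushing its outer face over, then down, with the fingertips (2 to 4 N)
- clamp_front_pivot (a point): hinge axis of the front clamp, on the case 95 mm in -x of its centre and 77 mm above the table; the axis runs along the case's y. The arm closes towards the case's +x; it is a flat steel bar 26 mm wide, 10 mm thick, reaching 75 mm from the axis, with a 4 mm rubber pad on its inner face 43 to 61 mm from the axis
- clamp_rear_pivot (a point): hinge axis of the rear clamp, on the case 95 mm in +x of its centre and 77 mm above the table; the axis runs along the case's y. The arm closes towards the case's -x; same arm as the front one
- coaster: round cork coaster fixed to the table, 96 mm in diameter, 4 mm thick; origin at the centre of its underside
- cup: slightly flared steel cup, outer diameter 66 mm at the rim and 60 mm at the foot, 85 mm tall, wall 3 mm, floor 5 mm, 0.15 kg, no handle; origin at the centre of its underside, z up to the mouth; starts on the coaster holding the vertebrae
- cup_rim (a point): centre of the cup's mouth, 85 mm above its underside
- bone1: fossil toe bone, shaped like a small dog-bone, tan and brown, 78 mm long: two knobbly ends 30 mm wide, 26 mm tall, 20 mm long, joined by a shaft 22 mm wide and 18 mm tall that is pinched across its width; origin at the centre of its underside, x along its length, z up; about 60 g, mass varies; may be absent
- bone2: fossil toe bone, shaped like a small dog-bone, tan and brown, 84 mm long: two knobbly ends 30 mm wide, 26 mm tall, 20 mm long, joined by a shaft 22 mm wide and 18 mm tall that is pinched across its width; origin at the centre of its underside, x along its length, z up; about 60 g, mass varies; may be absent
- bone3: fossil toe bone, shaped like a small dog-bone, tan and brown, 90 mm long: two knobbly ends 30 mm wide, 26 mm tall, 20 mm long, joined by a shaft 22 mm wide and 18 mm tall that is pinched across its width; origin at the centre of its underside, x along its length, z up; about 60 g, mass varies; may be absent
- disc1: small fossil fish vertebra, a brown drum 16 mm in diameter and 12 mm thick, 12 g; origin at the centre of one flat face, z along its axis (12 mm to the other face); starts in the cup, slides on steel with friction about 0.2 (tip the cup to about 115 degrees to empty it); may be absent
- disc2: small fossil fish vertebra, a brown drum 16 mm in diameter and 12 mm thick, 12 g; origin at the centre of one flat face, z along its axis (12 mm to the other face); starts in the cup, slides on steel with friction about 0.2 (tip the cup to about 115 degrees to empty it); may be absent
- disc3: small fossil fish vertebra, a brown drum 16 mm in diameter and 12 mm thick, 12 g; origin at the centre of one flat face, z along its axis (12 mm to the other face); starts in the cup, slides on steel with friction about 0.2 (tip the cup to about 115 degrees to empty it); may be absent
- disc4: small fossil fish vertebra, a brown drum 16 mm in diameter and 12 mm thick, 12 g; origin at the centre of one flat face, z along its axis (12 mm to the other face); starts in the cup, slides on steel with friction about 0.2 (tip the cup to about 115 degrees to empty it); may be absent
- disc5: small fossil fish vertebra, a brown drum 16 mm in diameter and 12 mm thick, 12 g; origin at the centre of one flat face, z along its axis (12 mm to the other face); starts in the cup, slides on steel with friction about 0.2 (tip the cup to about 115 degrees to empty it); may be absent
- disc6: small fossil fish vertebra, a brown drum 16 mm in diameter and 12 mm thick, 12 g; origin at the centre of one flat face, z along its axis (12 mm to the other face); starts in the cup, slides on steel with friction about 0.2 (tip the cup to about 115 degrees to empty it); may be absent
- glue: white glue bottle standing on the table by the case's rear right, 44 mm in diameter, 110 mm tall; origin at the centre of its underside; leave it standing
- jar: closed glass jar standing by the case's rear left, 60 mm in diameter, 70 mm tall; origin at the centre of its underside; leave it standing
Things that resemble listed ones, but are neither listed nor needed, are in the scene too. What is shaped like the bone2 but green or purple is not meant. Leave any green look-alike of the cup alone.

How it is judged:
By the outcome, as a careful person would: the job done as asked, in the order asked, and still so for the second after the job is handed in, with the robot touching nothing.
Of bone1, bone2, bone3 only 1 to 3 are there at a start; the rules pass over those that are not, and their reading is None.
Of disc1, disc2, disc3, disc4, disc5, disc6 only 3 to 6 are there at a start; the rules pass over those that are not, and their reading is None.
At some moment in a run one of bone1, bone2, bone3, lid may be knocked a few centimetres aside while the robot is not near it.
It also fails if it takes over 210 s, if anything falls off the work surface, if the arm or the gripper's body presses on something with over 40 N, if the wrist force passes 120 N, or if a joint passes its speed limit or range.

## Working session

There is one attempt and no reset: what is moved stays moved. The work goes in short steps, each a Python script; the robot and the scene stay as the last script left them, time stands still between calls to the robot, and variables do not carry over. Pictures are saved under pics/ and viewed, at most 14 in all, crops included, and the job is handed in when it is done.

```bash
ls; mkdir -p pics
cat > h.py <<'E'
import numpy as np, cv2
from rig import *
def rays(name,uv):
    c=calibration(name);K=np.array(c["mtx"],float);uv=np.atleast_2d(uv).astype(float)
    d=np.c_[(uv[:,0]-K[0,2])/K[0,0],(uv[:,1]-K[1,2])/K[1,1]];s=d.copy()
    for _ in range(20): s=d/(1+c["k1"]*(s**2).sum(1,keepdims=True))
    return np.c_[s,np.ones(len(s))]
def world(name,depth,mask):
    v,u=np.nonzero(mask&(depth>0));r=rays(name,np.c_[u,v])*depth[v,u][:,None]
    c=calibration(name);return r@np.array(c["rotation"]).T+np.array(c["position"])
def project(name,P):
    c=calibration(name);R=np.array(c["rotation"]);p=(np.atleast_2d(P)-np.array(c["position"]))@R
    s=p[:,:2]/p[:,2:];s=s*(1+c["k1"]*(s**2).sum(1,keepdims=True));K=np.array(c["mtx"],float)
    return np.c_[s[:,0]*K[0,0]+K[0,2],s[:,1]*K[1,1]+K[1,2]]
def shot(name,fn=None):
    p,d=camera(name)
    if fn: cv2.imwrite("pics/"+fn+".png",p[:,:,::-1])
    return p,d
E
python3 - <<'E'
from h import *
for n in("top","side"):
    p,d=shot(n,n+"0");c=calibration(n);print(n,c)
    for t in["case","lid","lid_handle","clamp_front","clamp_rear","coaster","cup","bone1","bone2","bone3","disc1","glue","jar"]:
        for r in trace(n,t)[:5]:
            w=world(n,d,r["pixels"])
            if len(w): print(t,round(r["score"],2),np.round(r["extent"]),"med",np.round(np.median(w,0),3),"lo",np.round(np.percentile(w,3,axis=0),3),"hi",np.round(np.percentile(w,97,axis=0),3))
print(sense())
E
```

```text
pics
top {'mtx': array([[467.33066901,   0.        , 313.44919974],
       [  0.        , 467.33066901, 239.86934353],
       [  0.        ,   0.        ,   1.        ]]), 'k1': -0.08884150049166355, 'position': array([ 0.49839577, -0.00243764,  1.06177897]), 'rotation': array([-177.90886643,   -0.5734098 ,  -89.96016546])}Traceback (most recent call last):
  File "<stdin>", line 6, in <module>
  File "h.py", line 10, in world
    c=calibration(name);return r@np.array(c["rotation"]).T+np.array(c["position"])
                               ~~~~~~~~~~~~~~~~~~~~~~~~~~~^~~~~~~~~~~~~~~~~~~~~~~~
ValueError: operands could not be broadcast together with shapes (10990,) (3,)
```

```bash
cat > /tmp/s.py <<'E'
s=open('h.py').read()
s=s.replace('np.array(c["rotation"])','Rm(c["rotation"])').replace("from rig import *","from rig import *\nfrom scipy.spatial.transform import Rotation as Ro\ndef Rm(e): return Ro.from_euler('xyz',e,degrees=True).as_matrix()")
open('h.py','w').write(s)
E
python3 /tmp/s.py
python3 - <<'E'
from h import *
for n in("top","side"):
    p,d=shot(n,n+"0")
    for t in["case","lid","lid_handle","clamp_front","clamp_rear","coaster","cup","bone1","disc1","glue","jar"]:
        for r in trace(n,t)[:7]:
            w=world(n,d,r["pixels"])
            if len(w): print(t,round(r["score"],2),np.round(r["extent"]),"med",np.round(np.median(w,0),3),"lo",np.round(np.percentile(w,3,axis=0),3),"hi",np.round(np.percentile(w,97,axis=0),3))
print(calibration("side"),sense())
E
```

```text
case 0.63 [308. 220. 143. 112.] med [ 0.58  -0.003  0.008] lo [ 0.49  -0.146  0.004] hi [0.662 0.139 0.091]
case 0.22 [219. 300.  42.  46.] med [0.421 0.188 0.004] lo [0.356 0.162 0.   ] hi [0.444 0.244 0.046]
lid 0.82 [480. 290.  81. 137.] med [ 0.423 -0.39   0.014] lo [ 0.287 -0.469  0.009] hi [ 0.562 -0.317  0.034]
lid 0.34 [311. 221. 146. 114.] med [ 0.58  -0.003  0.008] lo [ 0.492 -0.146  0.004] hi [0.662 0.139 0.09 ]
lid_handle 0.87 [482. 289.  74. 133.] med [ 0.423 -0.39   0.014] lo [ 0.287 -0.469  0.01 ] hi [ 0.56  -0.318  0.034]
lid_handle 0.28 [310. 219. 146. 116.] med [ 0.58  -0.003  0.008] lo [ 0.492 -0.147  0.004] hi [0.662 0.139 0.089]
clamp_front 0.7 [313. 270.  12.  20.] med [ 0.472 -0.011  0.137] lo [ 0.457 -0.027 -0.   ] hi [0.486 0.001 0.152]
clamp_rear 0.65 [304. 171.  16.  17.] med [0.671 0.003 0.14 ] lo [ 0.667 -0.007  0.082] hi [0.681 0.015 0.154]
clamp_rear 0.16 [310. 221. 144. 118.] med [ 0.58  -0.003  0.008] lo [ 0.49  -0.147  0.004] hi [0.662 0.139 0.091]
coaster 0.94 [220. 302.  39.  48.] med [0.421 0.185 0.004] lo [0.356 0.162 0.   ] hi [0.441 0.237 0.008
[... 3319 characters left out ...]
1.3, 'q': array([-68.5601359 ,  19.03343882,  -3.70565722,  83.65707519,
         1.23705961,  77.3447652 ,  -5.06923718]), 'qd': array([ 0.05092284,  0.0326828 ,  0.01296811, -0.06154539, -0.04694078,
        0.05006521, -0.00226319]), 'joint_torque': array([-4.61562649e-05, -6.25224066e+01,  4.92520386e-02, -3.91827643e+01,
        1.65470730e-02,  1.89111233e-03,  2.52634794e-05]), 'tool_pos': array([0.24154192, 0.57645901, 0.23134396]), 'tool_rot': array([ 1.79995563e+02, -1.10873229e-03,  1.57265446e+02]), 'wrist_force': array([ 0.21728362, -0.01581039, -0.0006554 ]), 'wrist_torque': array([-0.00191369, -0.00569804,  0.01445275]), 'grip_force': 0.0, 'gripper_width': 0.08555149553012308}
```

View pics/top0.png

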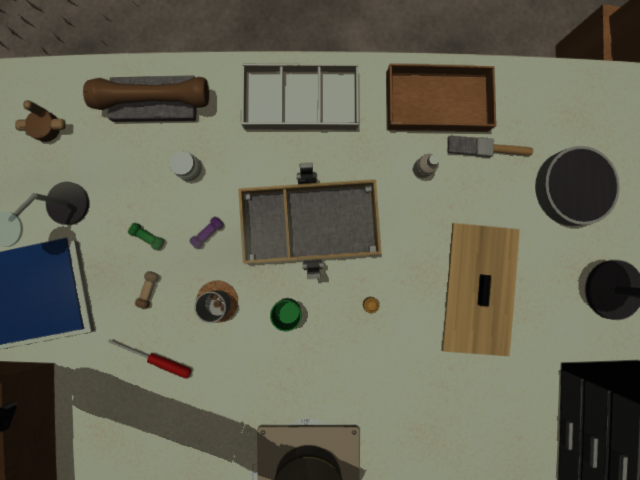

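View pics/side0.png

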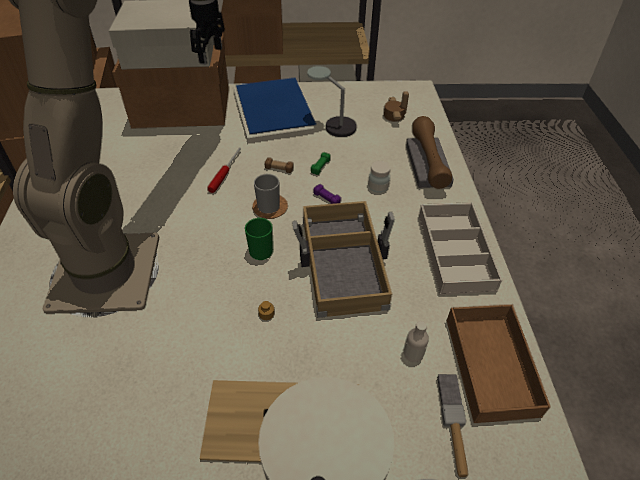

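Top view: the only tan/brown dog-bone is at (147,290). Green (146,237) and purple (206,232) are the excluded look-alikes. The large bone at (147,93) sits on a stand and is far too big. The steel cup is on the cork coaster at (212,306), and the green cup at (285,315) is to be left alone. I'll confirm this in one crop and take precise measurements.

```bash
cat >> h.py <<'E'
def rect(P): 
    (cx,cy),(w,h),a=cv2.minAreaRect((P[:,:2]*1000).astype(np.float32))
    if w>h: a-=90;w,h=h,w
    a=(a+90)%180-90
    return np.array([cx/1000,cy/1000]),w,h,a   # a = direction of short side (x), deg; long side = a+90
def cloud(n,d): return world(n,d,d>0)
def circ(P,r):
    from scipy.optimize import least_squares
    f=lambda c:np.hypot(P[:,0]-c[0],P[:,1]-c[1])-r
    return least_squares(f,P[:,:2].mean(0),loss="soft_l1",f_scale=.002).x
def near(W,c,rx,ry,z0,z1): return W[(abs(W[:,0]-c[0])<rx)&(abs(W[:,1]-c[1])<ry)&(W[:,2]>z0)&(W[:,2]<z1)]
def bone():
    p,d=shot("top");W=cloud("top",d)
    L=[]
    for r in trace("top","bone1"):
        v,u=np.nonzero(r["pixels"]);w=world("top",d,r["pixels"]);w=w[(w[:,2]>.012)&(w[:,2]<.035)]
        if len(w)<50 or r["extent"][2]>70: continue
        c=p[v,u].mean(0);L.append((r["score"],c.round(),*rect(w)))
    return L
def lid():
    p,d=shot("top")
    r=max((r for r in trace("top","lid") if r["extent"][0]>380),key=lambda r:r["score"])
    m=cv2.dilate(r["pixels"].astype(np.uint8),np.ones((9,9)))>0
    w=world("top",d,m);pl=w[(w[:,2]>.008)&(w[:,2]<.02)];ha=w[(w[:,2]>.035)&(w[:,2]<.055)]
    return rect(pl),rect(ha),ha[:,2].mean()
E
python3 - <<'E'
from h import *
p,d=camera("top"); q,e=camera("side")
cv2.imwrite("pics/crop.png",cv2.resize(p[200:350,110:320,::-1],None,fx=3.6,fy=3.6,interpolation=cv2.INTER_CUBIC))
W=cloud("top",d);S=cloud("side",e)
for nm,A in(("top",W),("side",S)):
    rim=near(A,(.575,-.003),.085,.165,.055,.066);rim=rim[~((abs(rim[:,1])<.03)&((rim[:,0]<.495)|(rim[:,0]>.655)))];print("case",nm,len(rim),rect(rim))
    cr=near(A,(.39,.205),.045,.045,.083,.095);print("cuprim",len(cr),cr.mean(0) if len(cr) else 0, circ(cr,.0315) if len(cr)>5 else 0)
    co=near(A,(.40,.20),.08,.08,.0025,.008);
    for c,r in(("f",.47),("r",.67)):
        k=near(A,(r,0),.035,.035,.1,.17);print("clamp",c,k.mean(0),k.max(0),k.min(0))
    for nm2,c in(("green",(.375,.045)),("glue",(.695,-.255)),("jar",(.697,.266))):
        k=near(A,c,.05,.05,.03,.13);print(nm2,k.min(0),k.max(0))
# coaster by colour edges
for n,im,dd in(("top",p,d),("side",q,e)):
    h=cv2.cvtColor(im,cv2.COLOR_RGB2HSV);m=(h[...,1]>90)&(h[...,0]<20)
    w=world(n,dd,m);w=w[(np.hypot(w[:,0]-.4,w[:,1]-.2)<.09)&(w[:,2]<.015)];print("coaster",n,len(w),w.mean(0),w.min(0),w.max(0),cv2.minEnclosingCircle((w[:,:2]*1000).astype(np.float32)))
for b in bone(): print(b)
print(lid())
E
```

```text
case top 1076 (array([ 0.57708899, -0.00336635]), 162.54928588867188, 299.3702087402344, 3.9255926609039307)
cuprim 167 [0.39373388 0.20473403 0.08848279] [0.39426337 0.20334418]
clamp f [ 0.4693942  -0.01068008  0.13820018] [0.47991833 0.00117518 0.15404804] [ 0.45725185 -0.02439346  0.10025158]
clamp r [0.6735506  0.00306344 0.13994766] [0.68352848 0.01576321 0.15468874] [ 0.66716803 -0.00889077  0.10049489]
green [0.34396197 0.01567126 0.03024704] [0.40953483 0.07844262 0.08910516]
glue [ 0.67834863 -0.28193122  0.03040178] [ 0.72151636 -0.23793072  0.1158268 ]
jar [0.67105548 0.24283718 0.03000454] [0.7305691  0.29861776 0.07502982]
case side 841 (array([ 0.57568622, -0.00350684]), 162.8062744140625, 303.905517578125, 3.748354911804199)
cuprim 122 [0.39343947 0.20372666 0.08678464] [0.39347626 0.20346618]
clamp f [ 0.46817276 -0.0167749   0.13164716] [0.47911931 0.00325183 0.15274876] [ 0.45583215 -0.02554887  0.10039998]
clamp r [ 0.67367065 -0.00145697  0.13123462] [0.6831809  0.01605546 0.1530378 ] [ 0.6658758  -0.01272474  0.10007562]
green [0.34415946 0.01230677 0.03001478] 
[... 452 characters left out ...]
 -0.00521524] [0.44343909 0.24160312 0.01152983] ((397.7001037597656, 202.77386474609375), 48.97987365722656)
(0.93, array([86., 73., 53.]), array([0.4246727 , 0.36136526]), 26.939430236816406, 82.00582122802734, 69.47566223144531)
(0.73, array([71., 53., 73.]), array([0.55230853, 0.22758224]), 30.635089874267578, 80.92583465576172, 41.008243560791016)
(0.72, array([42., 75., 41.]), array([0.54448438, 0.36549701]), 28.368288040161133, 81.01852416992188, -28.829208374023438)
((array([ 0.42347479, -0.39419434]), 159.79579162597656, 291.9388732910156, 84.90068817138672), (array([ 0.42521655, -0.39375165]), 18.25187110900879, 67.7545166015625, 83.58878326416016), np.float64(0.04254634268903536))
```

View pics/crop.png

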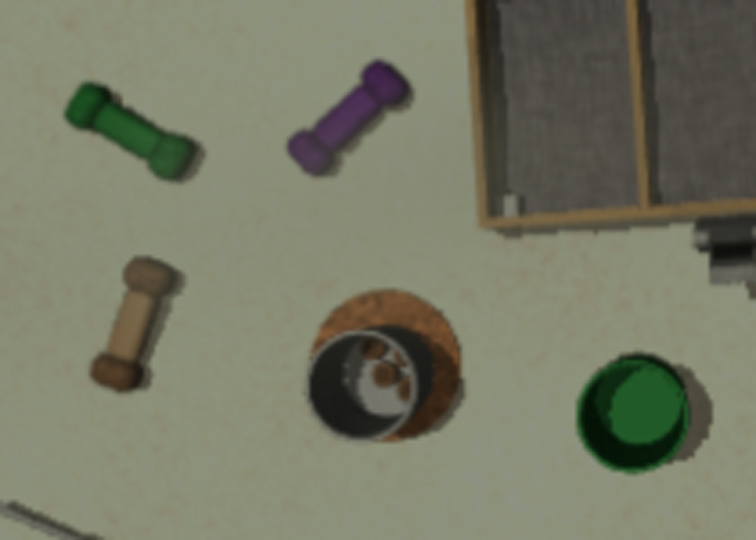

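Crop confirms: the tan bone sits at (147,290) in the top view (crop (135,320)), and the steel cup with brown discs on cork at (212,306). Next, check reachability of the cup pour.

```bash
cat >> h.py <<'E'
CASE=np.array([.5765,-.0034]);CY=3.9;cr,sr=np.cos(np.radians(CY)),np.sin(np.radians(CY))
def C(x,y,z): return [CASE[0]+cr*x-sr*y,CASE[1]+sr*x+cr*y,z]
CUP=np.array([.394,.2034])
def cupR(phi,th,tilt,flow):
    """tool rotation: approach heading phi, th below horizontal; then cup tilted so that its mouth goes to heading flow;
    phi rotates rigidly with the yaw change"""
    a=np.array([np.cos(th)*np.cos(phi),np.cos(th)*np.sin(phi),-np.sin(th)]);c=np.array([-np.sin(phi),np.cos(phi),0])
    R=np.c_[np.cross(c,a),c,a]
    ax=np.cross([0,0,1],[np.cos(flow),np.sin(flow),0])
    return Ro.from_rotvec(ax*tilt).as_matrix()@R
def pose(grasp,R): return list(grasp+.019*R[:,2]),list(Ro.from_matrix(R).as_euler('xyz',degrees=True))
E
cat > ik.py <<'E'
from h import *
D=np.radians
g0=np.array([*CUP,.057]);B=np.array(C(0,.098,0))
for th in(0,15,30,45):
  for ph in range(-60,181,15):
    for fl in(0,180):
      R=cupR(D(ph),D(th),0,0)@np.diag([-1,-1,1] if fl else [1,1,1])
      q=solve_ik(*pose(g0,R))
      if q is None: continue
      for dph in (0,-45,-90,45,90):
       for flow in(-86,94,4,184):
        ok=[]
        for t in(0,60,90,115,125):
          f=np.array([np.cos(D(flow)),np.sin(D(flow)),0])
          lift=B-.037*f+[0,0,.145]
          R2=cupR(D(ph+dph),D(th),D(t),D(flow))@np.diag([-1,-1,1] if fl else [1,1,1])
          ok.append(solve_ik(*pose(lift,R2)))
        if all(o is not None for o in ok): 
            J=np.array([q]+ok); print(th,ph,fl,dph,flow,"maxstep",np.abs(np.diff(J,axis=0)).max().round(),np.round(q),np.round(ok[-1]))
E
python3 ik.py > ik.txt; wc -l ik.txt; sort -t p -k2 ik.txt | awk '{print}' | sort -k7 -n | sort -k1,1n -s| awk '$7<150' | head -60; python3 -c "
from h import *;print(sense()['time_s'])"
```

```text
255 ik.txt
0 105 180 0 94 maxstep 35.0 [ 11.  53.  -4. 111. -66.  94.  74.] [-46.  34.  29.  88.  14.  82. -23.]
0 150 180 -45 94 maxstep 35.0 [ -5.  63.  -4.  83. -41. 115.  66.] [-46.  34.  29.  88.  14.  82. -23.]
0 -45 0 -45 -86 maxstep 38.0 [-83.  53.   8. 116.  57.  91. -77.] [-27.  28.  35.  99. -50.  78.  32.]
0 -30 0 -45 -86 maxstep 40.0 [-84.  50.   5. 126.  68.  88. -85.] [-35.  19.  41. 112. -57.  62.  37.]
0 -60 0 -45 -86 maxstep 40.0 [-79.  56.  11. 106.  47.  96. -70.] [-23.  38.  32.  85. -46.  94.  29.]
0 120 180 0 94 maxstep 47.0 [-14.  59.  21. 102. -69. 114.  79.] [-39.  44.  27.  75.   8.  98. -19.]
0 165 180 -45 94 maxstep 47.0 [  4.  70. -27.  74. -22. 118.  53.] [-39.  44.  27.  75.   8.  98. -19.]
0 105 180 0 184 maxstep 50.0 [ 11.  53.  -4. 111. -66.  94.  74.] [ 64.  76. -72.  92. -13.  63. 141.]
0 150 180 -45 184 maxstep 50.0 [ -5.  63.  -4.  83. -41. 115.  66.] [ 64.  76. -72.  92. -13.  63. 141.]
0 135 180 -45 184 maxstep 51.0 [-13.  61.  14.  92. -57. 116.  75.] [ 59.  86. -73.  82. -14.  76. 143.]
0 90 180 0 184 maxstep 51.0 [ 26.  52. -15. 121. -72.  
[... 4781 characters left out ...]
5.  90. 104. -95.] [-40.  47.   4.  82.  39. 107.  72.]
0 -15 0 -90 -86 maxstep 69.0 [-63.  52. -17. 135.  90. 104. -95.] [-23.  38.  32.  85. -46.  94.  29.]
0 -60 0 0 4 maxstep 69.0 [-79.  56.  11. 106.  47.  96. -70.] [-40.  47.   4.  82.  39. 107.  72.]
0 105 180 -45 4 maxstep 69.0 [ 11.  53.  -4. 111. -66.  94.  74.] [-12.  45.  32.  89. -61. 108. -70.]
1.6<sys>:0: UserWarning: Gimbal lock detected. Setting third angle to zero since it is not possible to uniquely determine all angles.
Traceback (most recent call last):
  File "ik.py", line 17, in <module>
    ok.append(solve_ik(*pose(lift,R2)))
              ~~~~~~~~^^^^^^^^^^^^^^^^
ValueError: time passes only in moves, steps and waits
```

```bash
cat > ik.py <<'E'
from h import *
D=np.radians
g0=np.array([*CUP,.057]);B=np.array(C(0,.098,0));n=0
def ik(p,R):
    global n;n+=1
    if n%200==0: pause(.05)
    return solve_ik(*pose(p,R))
for th in(30,42):
  for fl in(0,180):
    F=np.diag([-1,-1,1] if fl else [1,1,1])
    for ph in(-30,-10,10,30,50,70):
      for z in (.057,.17):
        q=ik(np.array([*CUP,z]),cupR(D(ph),D(th),0,0)@F)
        print("G" if z<.1 else "L",th,fl,ph,None if q is None else np.round(q))
    for ph in(-60,-30,0,30,60):
      for flow in(ph-90,ph+90):
        if abs((flow-4+45)%180-45)<20 and 0: continue
        f=np.array([np.cos(D(flow)),np.sin(D(flow)),0]);s=""
        ok=[ik(B-.037*f+[0,0,.145],cupR(D(ph),D(th),D(t),D(flow))@F) for t in(0,60,90,115,125)]
        print("P",th,fl,ph,flow,[o is not None for o in ok], "" if any(o is None for o in ok) else (np.round(ok[0]),np.round(ok[-1])))
E
python3 ik.py; python3 -c "
from h import *;print(sense()['time_s'])"
```

```text
G 30 0 -30 [-77.  24.   4. 133.  65.  66. -65.]
L 30 0 -30 [-77.   7.   4. 133.  60.  75. -49.]
G 30 0 -10 None
L 30 0 -10 None
G 30 0 10 None
L 30 0 10 None
G 30 0 30 None
L 30 0 30 None
G 30 0 50 None
L 30 0 50 None
G 30 0 70 None
L 30 0 70 None
P 30 0 -60 -150 [True, True, True, True, False] 
P 30 0 -60 30 [True, True, True, True, True] (array([-64.,  25.,  23., 115.,  53.,  70., -44.]), array([-69.,  71.,  38.,  90.,  43., 100.,  73.]))
P 30 0 -30 -120 [True, False, False, True, True] 
P 30 0 -30 60 [True, True, True, True, True] (array([-55.,   9.,  15., 135.,  85.,  53., -47.]), array([-82.,  67.,  40., 113.,  60.,  78.,  54.]))
P 30 0 0 -90 [False, False, False, True, True] 
P 30 0 0 90 [False, True, True, True, True] 
P 30 0 30 -60 [False, True, True, True, True] 
P 30 0 30 120 [True, False, False, False, True] 
P 30 0 60 -30 [True, True, True, True, True] (array([  57.,   22.,  -49.,  125.,  -70.,   43., -141.]), array([ 49.,  65., -38., 101., -62.,  85., 117.]))
P 30 0 60 150 [True, True, True, True, True] (array([  38.,   24.,  -26.,  116.,  -71.,   50., -142.]), array([ -
[... 2878 characters left out ...]
5.,  61.,  22., 122., 101.,  94., -33.]))
P 42 180 -60 30 [True, True, True, True, True] (array([-33.,  18.,  -7., 113.,  53.,  71., 141.]), array([ -57.,   73.,   29.,   81.,   47.,  116., -110.]))
P 42 180 -30 -120 [False, False, False, True, True] 
P 42 180 -30 60 [False, True, True, True, True] 
P 42 180 0 -90 [False, False, True, True, True] 
P 42 180 0 90 [False, True, True, True, True] 
P 42 180 30 -60 [False, True, True, True, True] 
P 42 180 30 120 [True, False, False, True, True] 
P 42 180 60 -30 [True, True, True, True, True] (array([ -0.,   9.,   8., 125., -69.,  49.,  27.]), array([ 26.,  63., -15.,  93., -72., 109., -57.]))
P 42 180 60 150 [True, False, False, True, True] 
1.65
```

```bash
cat > s1.py <<'E'
from h import *
b=[x for x in bone() if x[1][1]<x[1][0]-5 and x[1][2]<x[1][0]-15][0];print(b)
c,a=b[2],b[5]; yaw=a+90
g=lambda z:[c[0],c[1],z]
goto(g(.13),[180,0,yaw]); print(movel(g(.005),vel=.1,guard=8)); grasp(); s=sense();print(s["gripper_width"],s["grip_force"],s["tool_pos"])
movel(g(.25),vel=.25); print(sense()["gripper_width"])
P=lambda z:C(0,-.05,z)
goto(P(.25),[180,0,CY+180]); print(sense()["gripper_width"])
movel(P(.06),vel=.15); print(movel(P(.0125),vel=.06,guard=6),sense()["tool_pos"]); gripper_open(); movel(P(.25),vel=.25)
print(sense()["time_s"],sense()["q"])
E
python3 s1.py
```

```text
Traceback (most recent call last):
  File "s1.py", line 2, in <module>
    b=[x for x in bone() if x[1][1]<x[1][0]-5 and x[1][2]<x[1][0]-15][0];print(b)
      ~~~~~~~~~~~~~~~~~~~~~~~~~~~~~~~~~~~~~~~~~~~~~~~~~~~~~~~~~~~~~~~^^^
IndexError: list index out of range
```

Run:
```python
from h import *
for i in range(2):
    for b in bone(): print(b)
```

```text
(0.92, array([70., 52., 73.]), array([0.55285236, 0.22758937]), 27.654163360595703, 81.08636474609375, 44.45235061645508)
(0.76, array([38., 72., 38.]), array([0.54496716, 0.36513345]), 27.637372970581055, 81.27405548095703, -29.46343994140625)
(0.62, array([88., 76., 56.]), array([0.42398798, 0.36298831]), 30.01856803894043, 84.71814727783203, 69.52327728271484)
(0.98, array([37., 73., 38.]), array([0.54569287, 0.36396381]), 28.81854248046875, 80.16571807861328, -32.953338623046875)
(0.92, array([71., 55., 73.]), array([0.55387054, 0.2277901 ]), 30.64143180847168, 82.45013427734375, 43.1318473815918)
(0.78, array([87., 73., 53.]), array([0.42448322, 0.36097433]), 26.993982315063477, 82.84852600097656, 68.62649536132812)
```

Just an occasional miss; add a retry.

```bash
sed -i 's/^b=.*/b=next(x for _ in range(6) for x in bone() if x[1][1]<x[1][0]-5 and x[1][2]<x[1][0]-15);print(b)/' s1.py; python3 s1.py
```

```text
(0.89, array([87., 74., 54.]), array([0.42508017, 0.3621824 ]), 29.8946533203125, 82.17938232421875, 68.70147705078125)
False
0.02050183588985026 59.88690376281738 [0.42534772 0.36245477 0.00536987]
0.020465391255023387
0.020461435681370193
True [ 0.57908165 -0.05327646  0.01139269]
11.95 [-20.50391104  13.62532142  25.37419425  90.06871614  -5.87960594
  77.98514182  99.41218088]
```

```bash
cat > s2.py <<'E'
from h import *
D=np.radians
PH,TH=D(-60),D(18);h=np.array([np.cos(PH),np.sin(PH),0])
R=cupR(PH,TH,0,0)
pre=lambda z,back:pose(np.array([*CUP,z])-back*h,R)
q=solve_ik(*pre(.20,.10));print(np.round(q))
goto(*pre(.22,.10)); print(np.round(sense()["q"]))
movel(pre(.057,.10)[0],vel=.2); print(movel(pre(.057,0)[0],vel=.08,guard=6)); s=sense();print(s["tool_pos"],s["wrist_force"])
shot("side","pre_cup")
grasp(); s=sense();print(s["gripper_width"],s["grip_force"],s["wrist_force"],s["time_s"])
E
python3 s2.py
```

```text
[-123.   55.   66.  105.   14.   85.  -28.]
[-123.   52.   66.  105.   16.   87.  -28.]
False
[0.40297374 0.18833997 0.05099702] [-0.12133891  0.91877065 -0.02203961]
0.06208184559306162 65.09281898383051 [-2.17711858  1.66051429  3.13103588] 16.8833
```

View pics/pre_cup.png

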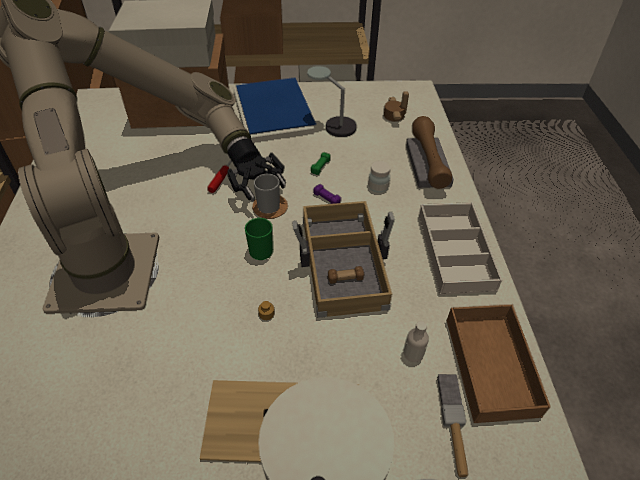

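```bash
cat > s3.py <<'E'
from h import *
D=np.radians
PH,TH=D(-60),D(18);FL=D(30);f=np.array([np.cos(FL),np.sin(FL),0]);B=np.array(C(0,.098,0))
s=sense();print(np.round(s["q"]))
P0=B-.034*f+[0,0,.16]
for t in(0,30,60,90,105,120): print(t,np.round(solve_ik(*pose(P0,cupR(PH,TH,D(t),FL)))))
E
python3 s3.py
```

```text
[-114.   65.   56.  113.   10.   67.  -36.]
0 [-100.   59.   69.  116.   22.   52.  -25.]
30 [-91.  56.  60. 109.  26.  65.   0.]
60 [-83.  57.  52. 102.  32.  76.  23.]
90 [-77.  60.  44.  99.  38.  85.  46.]
105 [-75.  61.  41.  99.  42.  88.  57.]
120 [-74.  62.  38.  99.  47.  91.  68.]
```

The side view shows the bone flat in the large bay at (345,274) and the gripper around the steel cup at (267,193). Now lift and pour.

```bash
cat >> s3.py <<'E'
t=np.array(s["tool_pos"]);movel(list(t+[0,0,.12]),vel=.15);print(sense()["gripper_width"])
p=lambda t,dz=0:pose(P0+[0,0,dz],cupR(PH,TH,D(t),FL))
goto(*p(0,.05)); goto(*p(30,.03))
for a in(60,80,90,97,104,110,116,122): goto(*p(a)); 
pause(.8); shot("side","pour"); goto(*p(112));goto(*p(126));pause(.5)
s=sense();print(s["gripper_width"],s["wrist_force"],s["time_s"])
E
python3 s3.py
```

```text
[-114.   65.   56.  113.   10.   67.  -36.]
0 [-100.   59.   69.  116.   22.   52.  -25.]
30 [-91.  56.  60. 109.  26.  65.   0.]
60 [-83.  57.  52. 102.  32.  76.  23.]
90 [-77.  60.  44.  99.  38.  85.  46.]
105 [-75.  61.  41.  99.  42.  88.  57.]
120 [-74.  62.  38.  99.  47.  91.  68.]
0.06174732037461509
0.06193600755396775 [-0.6248257   0.00463838 -1.58017658] 23.35
```

View pics/pour.png

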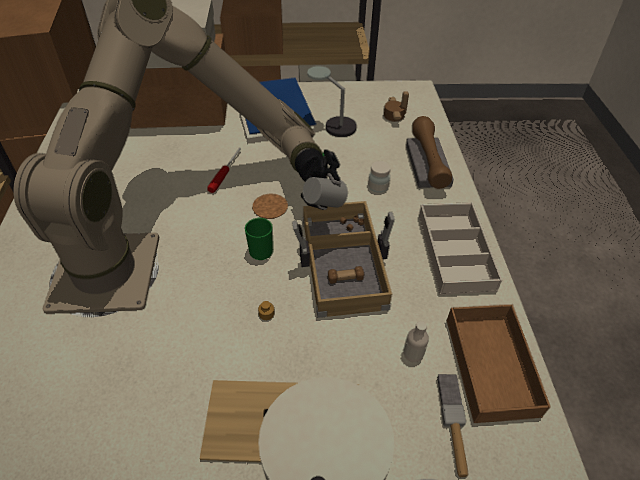

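Discs lie in the small bay near (352,222); the coaster at (270,206) is clear. Take the cup back, using the now-unobstructed coaster for its centre.

```bash
cat > s4.py <<'E'
from h import *
D=np.radians
PH,TH=D(-60),D(18);FL=D(30);f=np.array([np.cos(FL),np.sin(FL),0]);B=np.array(C(0,.098,0));h=np.array([np.cos(PH),np.sin(PH),0])
P0=B-.034*f+[0,0,.16]
p=lambda t,dz=0:pose(P0+[0,0,dz],cupR(PH,TH,D(t),FL))
for a in(90,60): goto(*p(a,.02))
goto(*p(30,.05));goto(*p(0,.06))
co=[]
for n in("top","side"):
    im,dd=camera(n);hs=cv2.cvtColor(im,cv2.COLOR_RGB2HSV);m=(hs[...,1]>90)&(hs[...,0]<20)
    w=world(n,dd,m);w=w[(np.hypot(w[:,0]-.4,w[:,1]-.204)<.07)&(w[:,2]<.012)]
    (x,y),r=cv2.minEnclosingCircle((w[:,:2]*1000).astype(np.float32));print(n,len(w),x,y,r,w.mean(0))
    if 44<r<52: co.append((x/1000,y/1000))
T=np.mean(co,0) if co else np.array([.398,.2045]);print(T)
R=cupR(PH,TH,0,0);pre=lambda z,b:pose(np.array([*T,z])-b*h,R)
goto(*pre(.17,0)); movel(pre(.075,0)[0],vel=.12); print(movel(pre(.0565,0)[0],vel=.03,guard=4),sense()["tool_pos"],sense()["wrist_force"])
gripper_open(); print(movel(pre(.0575,.11)[0],vel=.12,guard=8)); movel(pre(.25,.13)[0],vel=.25)
shot("top","aftercup");s=sense();print(s["time_s"])
E
python3 s4.py
```

```text
top 1277 398.4219055175781 206.46624755859375 47.87451934814453 [0.39551751 0.20431771 0.00413361]
side 691 396.7222595214844 206.06637573242188 49.138816833496094 [0.39690349 0.2038268  0.00324625]
[0.39757208 0.20626631]
True [0.40651476 0.19051866 0.05129673] [-1.79652774  1.10895383  4.54194235]
False
30.2083
```

View pics/aftercup.png

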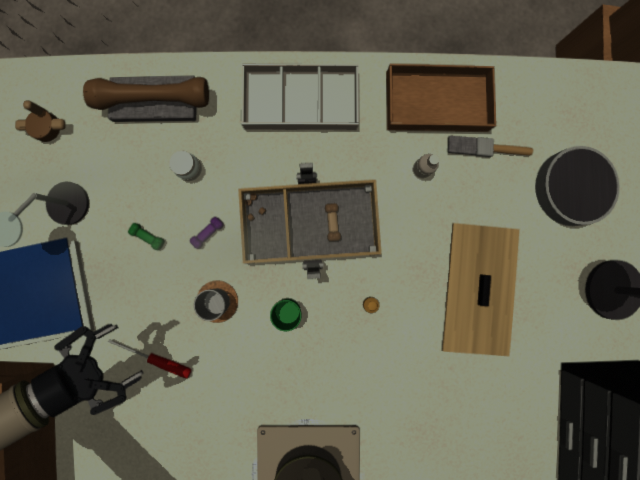

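Cup stands on the coaster (212,303), discs are at (250–262,200–215), and the bone is at (333,222). Enlarge to confirm the cup is empty and measure the lid.

Run:
```python
from h import *
p=cv2.imread("pics/aftercup.png");cv2.imwrite("pics/crop2.png",cv2.resize(p[175:330,185:310],None,fx=3.8,fy=3.8,interpolation=cv2.INTER_CUBIC))
for i in range(3): print(lid())
p,d=camera("top");W=cloud("top",d);cr=near(W,(.397,.205),.045,.045,.083,.095);print(circ(cr,.0315),cr[:,2].mean())
r=near(W,CASE,.085,.165,.055,.066);r=r[~((abs(r[:,1])<.03)&((r[:,0]<.495)|(r[:,0]>.655)))];print(rect(r))
```

```text
((array([ 0.42722424, -0.39508575]), 158.98353576660156, 299.9296875, 84.61972045898438), (array([ 0.42512384, -0.39411243]), 17.514034271240234, 67.4789810180664, 85.01764678955078), np.float64(0.04251952224193852))
((array([ 0.42362854, -0.3949151 ]), 158.865966796875, 292.1408386230469, 84.67389678955078), (array([ 0.4247659 , -0.39414255]), 17.822744369506836, 68.01713562011719, 85.93226623535156), np.float64(0.0427026141067251))
((array([ 0.42347876, -0.39519366]), 159.3635711669922, 292.2711486816406, 84.77565002441406), (array([ 0.42478845, -0.39398279]), 18.392091751098633, 68.25116729736328, 84.83580017089844), np.float64(0.042439378704457166))
[0.39828915 0.20545171] 0.08835399620740804
(array([ 0.57704425, -0.00347823]), 162.45372009277344, 299.60662841796875, 3.929044485092163)
```

View pics/crop2.png

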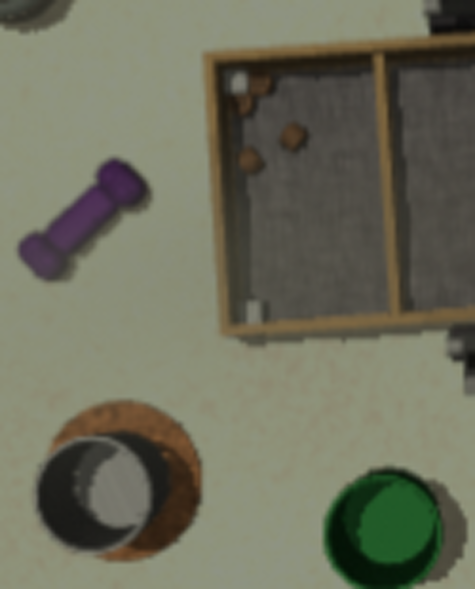

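Cup is empty and upright; four discs lie in the small bay. Now the lid.

```bash
cat > s5.py <<'E'
from h import *
goto([.45,.15,.40],[180,0,90]);print(np.round(sense()["q"]))
pl,ha,hz=lid();print(pl,ha)
d=np.radians(pl[3]+90);u=np.array([np.cos(d),np.sin(d)])
c=ha[0]+u*np.dot(pl[0]-ha[0],u)*.5
best=None
for k in(0,180):
    a=solve_ik([*c,.018],[180,0,pl[3]-90+k]);b=solve_ik(C(0,0,.073),[180,0,CY-90+k]);print(k,a,b)
    if a is not None and b is not None and (best is None or abs(a[6])+abs(b[6])<best[0]): best=(abs(a[6])+abs(b[6]),k)
k=best[1];y=pl[3]-90+k
goto([*c,.15],[180,0,y]);print(movel([*c,.018],vel=.1,guard=8));grasp();s=sense();print(s["gripper_width"],s["grip_force"],s["tool_pos"])
movel([*c,.30],vel=.2);s=sense();print(s["gripper_width"],s["wrist_force"])
goto(C(0,0,.30),[180,0,CY-90+k]);s=sense();print(s["tool_pos"],s["tool_rot"],s["wrist_torque"],s["time_s"])
p,_=shot("top","lidup");shot("side","lidup_s")
E
python3 s5.py
```

```text
[-68.  -6.  41.  90.   4.  95. -27.]
(array([ 0.42342834, -0.39454495]), 159.1310577392578, 292.0509033203125, 84.72892761230469) (array([ 0.42514749, -0.3936524 ]), 17.628042221069336, 67.51719665527344, 85.02423095703125)
0 [-10.41725911  45.54726394  66.20232317 105.28214868 -47.44521044
  62.45560098 -21.15362364] [ -57.51913346   46.44100011   75.40039372  103.8431149   -48.27377186
   69.9870334  -143.33041362]
180 [ 68.93345945  30.73209578 -37.86238714 101.1345837   22.2811627
  55.81634737 106.94518764] [-55.01211562  40.03906638  68.87072136 103.76571402 -41.07633498
  65.95757081  31.65520306]
False
0.016836451999382968 59.84287977218628 [ 0.42444146 -0.39381434  0.01822263]
0.017082438454079234 [ 0.36194851  0.34889206 -2.79729099]
[ 0.57652852 -0.00431358  0.29981288] [-1.79982948e+02  1.40092074e-02  9.38625647e+01] [ 0.01547458 -0.01490718 -0.02304049] 40.2417
```

View pics/lidup_s.png

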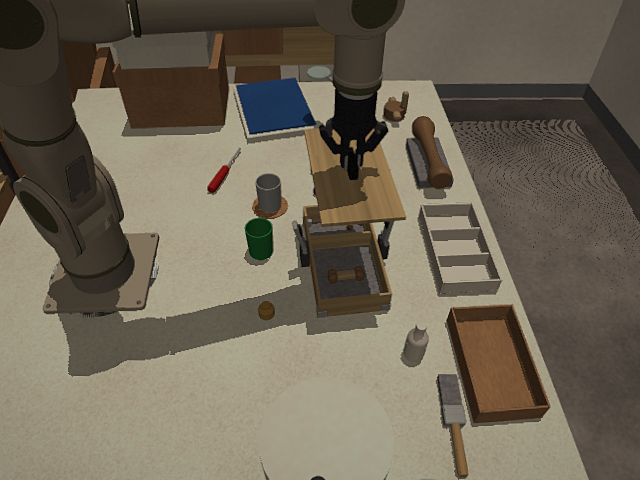

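The lid hangs level over the case. Measure its offset just above the mouth, then seat it.

Run:
```python
from h import *
z=.16
movel(C(0,0,z),vel=.15)
for n in("top","side"):
    p,d=camera(n);W=cloud(n,d);h=z-.005
    w=near(W,CASE,.1,.17,h-.005,h+.006)
    print(n,len(w),rect(w),w.min(0),w.max(0),w.mean(0)[2])
print(sense()["tool_pos"])
```

```text
top 4702 (array([ 0.57865887, -0.00342126]), 154.67108154296875, 293.4473876953125, 3.9489524364471436) [ 0.4922703  -0.15502759  0.1509009 ] [0.66487695 0.14762704 0.16061772] 0.156142155931387
side 5081 (array([ 0.58807544, -0.00085301]), 176.79359436035156, 298.9781188964844, 3.8488075733184814) [ 0.49040429 -0.15448104  0.15002946] [0.67647781 0.14394043 0.16096568] 0.1550706781469903
[ 0.57707895 -0.00330836  0.16103688]
```

Run:
```python
from h import *
movel(C(0,0,.082),vel=.1)
r=movel(C(0,0,.0725),vel=.03,guard=8);s=sense();print(r,s["tool_pos"],s["wrist_force"],s["wrist_torque"])
p,d=camera("side");W=cloud("side",d)
k=near(W,(CASE[0],CASE[1]),.07,.14,.055,.085);print(np.percentile(k[:,2],[5,50,95]))
for yy in(-.12,.12): 
    k=near(W,C(0,yy,0)[:2],.06,.02,.05,.095);print(yy,np.median(k[:,2]))
print(s["time_s"])
```

```text
True [ 0.57679831 -0.00349555  0.07320727] [-0.58482808  0.53134865  6.01458459] [ 0.01796034  0.23619738 -0.02280353]
[0.06447232 0.06729193 0.07033224]
-0.12 0.06726484128813437
0.12 0.0672946751451432
42.8083
```

```bash
cat > s6.py <<'E'
from h import *
gripper_open();movel(C(0,0,.22),vel=.2);grasp();print(sense()["gripper_width"],sense()["tool_rot"])
Y=CY+180 if solve_ik(C(-.155,0,.25),[180,0,CY+180]) is not None and solve_ik(C(.155,0,.125),[180,0,CY+180]) is not None else CY
for sg in(-1,1):
    o=[180,0,Y];X=lambda r,z:C(sg*(.095-r),0,z)   # r: distance inward from the hinge
    goto(X(-.06,.25),o)
    print(movel(X(-.06,.125),vel=.2,guard=6)); print("push",movel(X(.038,.125),vel=.06,guard=12),sense()["wrist_force"])
    movel(X(.034,.16),vel=.15);movel(X(.050,.16),vel=.15)
    print("down",movel(X(.050,.0805),vel=.05,guard=9),sense()["tool_pos"],sense()["wrist_force"])
    movel(X(.050,.25),vel=.2)
print(sense()["time_s"])
goto([.35,.45,.35],[180,0,90])
W=cloud("side",shot("side","clamped")[1]);T=cloud("top",shot("top","clampedt")[1])
for sg in(-1,1):
    for r in(.02,.04,.065):
        k=[near(A,C(sg*(.095-r),0,0)[:2],.006,.01,.05,.17) for A in(W,T)];print(sg,r,[np.median(a[:,2]).round(4) if len(a) else None for a in k])
print(sense()["time_s"])
E
python3 s6.py
```

```text
0.00032952967139849627 [-1.79939557e+02  2.68992791e-04  9.38906756e+01]
False
push False [-0.22127202 -0.25718729 -0.44889768]
down True [ 0.5315443  -0.00648494  0.08214387] [-1.13091139 -0.26966682  6.94596612]
False
push False [-0.12623171 -0.43202181  0.9112518 ]
down True [ 6.20135459e-01 -4.22171107e-04  1.28744472e-01] [-1.18048214  0.34238967  0.90076708]
58.0667
-1 0.02 [np.float64(0.0809), np.float64(0.0824)]
-1 0.04 [np.float64(0.0815), np.float64(0.0828)]
-1 0.065 [np.float64(0.0811), np.float64(0.0825)]
1 0.02 [np.float64(0.0887), np.float64(0.1002)]
1 0.04 [np.float64(0.0714), np.float64(0.1165)]
1 0.065 [np.float64(0.068), np.float64(0.0687)]
60.2833
```

View pics/clamped.png

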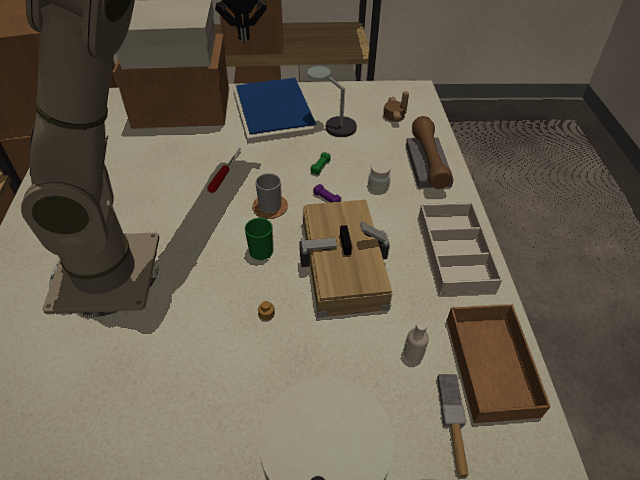

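The front clamp (320,244) is level. The rear (374,233) stands half-way because the guard stopped the push early. Press it down again.

```bash
cat > s7.py <<'E'
from h import *
Y=CY+180 if solve_ik(C(.155,0,.125),[180,0,CY+180]) is not None else CY
X=lambda r,z:C(.095-r,0,z)
goto(X(.05,.25),[180,0,Y]);movel(X(.05,.15),vel=.2);pause(.3)
for i in range(4):
    r=movel(X(.05,.081),vel=.03,guard=10);s=sense();print(r,s["tool_pos"],s["wrist_force"])
    if s["tool_pos"][2]<.084: break
movel(X(.05,.25),vel=.2);goto([.35,.45,.35],[180,0,90])
W=cloud("side",shot("side","clamped2")[1]);T=cloud("top",shot("top","clamped2t")[1])
for sg in(-1,1):
    for r in(.02,.04,.065):
        k=[near(A,C(sg*(.095-r),0,0)[:2],.006,.01,.05,.17) for A in(W,T)];print(sg,r,[np.median(a[:,2]).round(4) if len(a) else None for a in k])
for yy in(-.12,.12): print(np.median(near(T,C(0,yy,0)[:2],.06,.02,.05,.095)[:,2]))
p=cv2.imread("pics/clamped2.png");cv2.imwrite("pics/crop3.png",cv2.resize(p[150:370,200:450],None,fx=2.6,fy=2.6))
print(sense()["time_s"])
E
python3 s7.py
```

```text
True [ 6.21319953e-01 -3.63520797e-04  8.22382136e-02] [-0.56195882  0.36168177  6.02210781]
-1 0.02 [np.float64(0.0807), np.float64(0.0822)]
-1 0.04 [np.float64(0.0809), np.float64(0.0826)]
-1 0.065 [np.float64(0.0811), np.float64(0.083)]
1 0.02 [np.float64(0.0809), np.float64(0.0822)]
1 0.04 [np.float64(0.0808), np.float64(0.0824)]
1 0.065 [np.float64(0.08), np.float64(0.0826)]
0.0684151183736349
0.0683476497787312
68.5333
```

View pics/crop3.png

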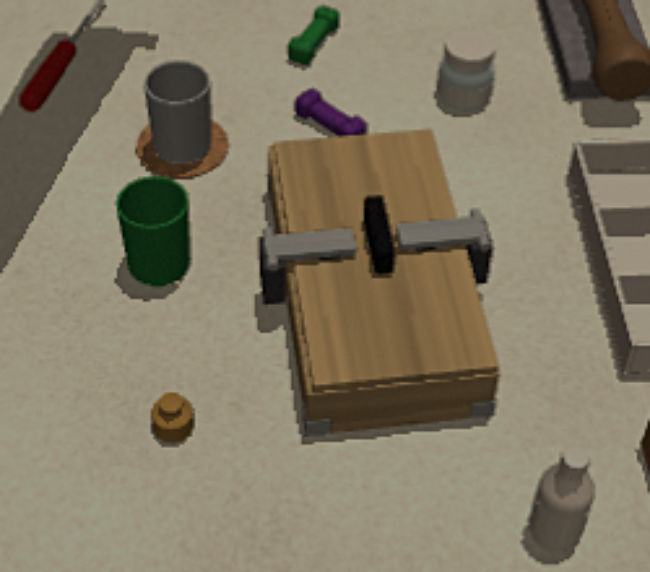

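The crop shows the lid home and both clamps flat (crop (310,245), (440,235)). The cup is upright on its coaster (180,110), and the glue bottle and jar are standing.

```bash
python3 -c "
from rig import *
print(sign_off())"
```

```text
the job is handed in; nothing more can be done
None
```

The case is packed and handed in: the one toe bone lies in the large compartment, the four vertebrae I could see are in the small one, and the empty cup stands on its coaster. The lid is fully home with both clamps flat on it, and the glue bottle and jar are still standing.

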